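# Load the roll-top reagent warmer and start it

## Task

Roll the slatted shutter of the reagent warmer all the way open, stand every reagent pack from the bench upright on the chamber floor, each in a bay of its own, and roll the shutter down fully shut. Then, with the shutter shut, start the cycle on the console: press the round key, then the square key, then the long key, each fully down, one at a time, and let them spring back. Leave the green bottle and the jar on the bench where they are.

Things in the scene. Friction and masses are not known exactly. Their poses are not given: they have to be found in the camera images.
- cabinet: reagent warmer, fixed: white cheeks 398 mm apart over all (370 inside, y), 316 mm deep (x), rounded top 193 mm high, blue front lip 40 mm high on its -x side. Origin: centre of its underside, straight below the shutter's track axis; x to its back, y to its left seen from the robot, z up. Chamber floor 12 mm above the origin, with three bays (see point bay_mid).
- bay_mid (a point): middle of the middle bay's floor, 79 mm in front (-x) of the cabinet's origin; the other bays are 75 mm to either side (y). Each bay is 67 mm wide between ribs 18 mm high above the floor and 102 mm long (x) between the front lip and a fence 30 mm high above the floor. A pack stands in it lengthwise along x, its centre within 25 mm of the bay's centre along x. Axes as the cabinet's.
- shutter (a joint): tambour of aluminium slats, outer radius 150 mm, on a circular track about the line parallel to the cabinet's y, 35 mm above the cabinet's origin. Angle in rad: 0 fully shut (slats cover the front and the front half of the top), growing as it rolls up and over to the back, 1.4 fully open. Stays where it is left; takes 4 to 10 N at the handle.
- shutter_handle (a point): centre of the handle: black round bar 14 mm thick, 130 mm long along the cabinet's y, on a post 60 mm either side of the middle, 195 mm from the track axis (45 mm outside the slats), at 45 degrees plus the shutter angle above the cabinet's -x direction; 173 mm above the bench when shut, 230 mm at its highest. Can be pinched from above, one finger before and one behind the bar.
- console: control console, fixed, white box 230 (x) x 120 (y) x 50 mm tall; the keys stand in a row along its x, 70 mm apart, 12 mm to the -y side of its middle. Origin: centre of its underside.
- key_round (a joint): how far the round key is down (m): 0 up, 0.006 fully down
- key_square (a joint): how far the square key is down (m): 0 up, 0.006 fully down
- key_long (a joint): how far the long key is down (m): 0 up, 0.006 fully down
- key_round_top (a point): round spring key cap, off-white, on a black collar on the console; travel 6 mm, about 1.5 N to start and 5 N fully down, springs back. Point: centre of its top face, 68 mm above the bench when up. The places of the three keys along the console vary. 34 mm across.
- key_square_top (a point): square spring key cap, off-white, on a black collar on the console; travel 6 mm, about 1.5 N to start and 5 N fully down, springs back. Point: centre of its top face, 68 mm above the bench when up. The places of the three keys along the console vary. 32 x 32 mm.
- key_long_top (a point): long spring key cap, off-white, on a black collar on the console; travel 6 mm, about 1.5 N to start and 5 N fully down, springs back. Point: centre of its top face, 68 mm above the bench when up. The places of the three keys along the console vary. 22 mm (console x) x 60 mm (console y).
- pack1: reagent pack: white plastic block 72 long (x) x 46 wide (y) x 55 mm tall with an upright grey grip fin on top, 50 long (x) x 16 thick (y), reaching from 55 to 95 mm above the underside, all centred; 0.2 to 0.4 kg. Origin: centre of its underside; z up when it stands. It looks the same after a half turn. May be absent (None).
- pack2: reagent pack: white plastic block 72 long (x) x 46 wide (y) x 55 mm tall with an upright grey grip fin on top, 50 long (x) x 16 thick (y), reaching from 55 to 95 mm above the underside, all centred; 0.2 to 0.4 kg. Origin: centre of its underside; z up when it stands. It looks the same after a half turn. May be absent (None).
- pack3: reagent pack: white plastic block 72 long (x) x 46 wide (y) x 55 mm tall with an upright grey grip fin on top, 50 long (x) x 16 thick (y), reaching from 55 to 95 mm above the underside, all centred; 0.2 to 0.4 kg. Origin: centre of its underside; z up when it stands. It looks the same after a half turn. May be absent (None).
- gel_bottle: bystander: green gel bottle, 52 mm across, 130 mm tall, loose; origin: centre of its underside
- swab_jar: bystander: glass jar with a steel lid, 70 mm across, 90 mm tall, loose; origin: centre of its underside
- tip_box: bystander: open blue box 100 x 130 x 50 mm, fixed; origin: centre of its underside
Things that resemble listed ones, but are neither listed nor needed, are in the scene too. What is shaped like the pack3 but orange or red is not meant.

How it is judged:
By the outcome, as a careful person would: the job done as asked, in the order asked, and still so for the second after the job is handed in, with the robot touching nothing.
Of pack1, pack2, pack3 only 2 to 3 are there at a start; the rules pass over those that are not, and their reading is None.
At some moment in a run one of pack1, pack2, pack3 may be knocked a few centimetres aside while the robot is not near it.
It also fails if it takes over 200 s, if anything falls off the work surface, if the arm or the gripper's body presses on something with over 40 N, if the wrist force passes 120 N, or if a joint passes its speed limit or range.

## Robot

A 6-joint arm with a two-finger parallel gripper is mounted at the origin on the work surface. World frame = base frame: x ahead of the robot, y to its left, z up, the work surface at z = 0. Lengths are in mm, angles in rad, forces in N, time in s.
With the tool pointing down it reaches from about 400 to 925 mm from the base axis. Payload 12.5 kg.
Tool frame: the origin (TCP) lies on the centre line of the jaws, within the pads' length; the fingertips stand 19 mm ahead of it and the grasp point (between the pads) is the TCP; z points along the fingers, y is the line along which they close (so a half turn about z gives the same grasp; the last joint's range is limited). The gripper opens to 95 mm and grips with 3 to 60 N. Pads are 20 mm wide; open, the fingers measure 119 mm over their backs; the gripper's body (75 mm by 180 mm) begins 59 mm behind the grasp point.
Start: joints at [-1.404, 0.491, 1.559, -0, 1.092, -0.106], TCP at [168.415, -601.898, 233.661] pointing down, gripper open.
Joint ranges: [-3.1, 3.1], [-0.84, 2.19], [0.05, 2.79], [-1.13, 4.28], [0.06, 2.93], [-2.69, 2.69]. Speed limits (rad/s): [2.22, 2.22, 2.79, 3.14, 3.14, 3.14].

## Interface

Orientations are given as [roll, pitch, yaw] about the fixed x, y, z axes, in that order (R = Rz(yaw) Ry(pitch) Rx(roll)).
In Python, from cell import state, read_camera, job_done gives the robot as it stands.
- The arm moves only by the tool arm_command, never from a script. Its argument "deltas" is a list of rows, each an object of numbers: "dx", "dy", "dz": the shift along the world's x, y, z in m; "yaw": the turn about the world's z in degrees. In form: [{"dx": .., "dy": .., "dz": .., "yaw": ..}, ...]. A call has 1 to 20 rows; each row shifts and turns the commanded pose from where the row before left it; what a row does not reach is not made up. A row lasts 1/10 s, in which the tool goes at most 50 mm and 8.59 degrees, less where a joint would pass 70% of its speed; a pose out of reach is approached as far as the arm can. A call with a gripper value outside its range is refused whole. "gripper" is the finger opening in m, from 0 to 0.0951, set as the call begins (left out, the last holds). The fingers move at their own pace and stop on an object; the grip force is fixed at half the most. Time passes only in rows, so rows that do not move let the fingers close. It gives the time, the measured TCP pose, the force, the opening and the grip force at its end, in the units of the state.
- state(): the state, without advancing time (a new reading comes with each control period).
- read_camera(name): name is "scene" or "top"; returns a dict with "color" (480x640x3 uint8, red, green, blue), "range_z" (480x640 float32, mm along the optical axis (not along the pixel's ray), 0 where there is no reading), "fx", "fy", "cx", "cy" (pixels), "k1" (the pictures are not rectified: a ray, as slopes to the right and down, at radius r is drawn at 1 + k1 r^2 times it, then the intrinsics apply), "extrinsics" (4x4, takes a point from camera to world coordinates). Camera axes: x right, y up, looking along -z (the intrinsics and any distortion apply to the point x, -y, -z); pixel columns grow to the right and rows downward; lengths in mm; the calibration is good to about 2 mm. A picture is of the moment at which its call begins.
- job_done(): hands the job in; it is judged then, once.
The state is a dict: "t": time; "joints": joint angles; "qvel": joint speeds; "tau": joint torques, N m; "eef_pos": TCP position; "tcp_rot": TCP orientation; "ft_force": force on the tool from outside, world axes, zero at the start; "moment": the same for the moment, N m; "opening": opening from 0.0 (shut) to 1.0 (fully open); "grip_force": force on a finger pad.
Only numpy, scipy, OpenCV 4.12 (cv2) and the standard library are available. Lean on these libraries where they do the work, as an engineer would, in place of code of your own. Each camera call takes 0.05 s, during which the arm holds its last target. There are 200 camera calls.

## Working session

There is one attempt and no reset: what is moved stays moved. The work goes in short steps, Python scripts to look and compute and a tool call to move; the robot and the scene stay as the last step left them, time stands still between calls to the robot, and variables do not carry over. Pictures are saved under pics/ and viewed, at most 14 in all, crops included, and the job is handed in when it is done.

Besides the shell and the picture viewer there is one more tool, called after "Emit:" as name(argument=value, ...) on one line, values as JSON. arm_command: Moves the arm, as the interface text tells. Its arguments: {"type":"object","properties":{"deltas":{"type":"array"},"gripper":{"type":"number"}},"required":["deltas"]}

```bash
mkdir -p pics
cat > h.py <<'E'
import numpy as np, cv2
from cell import state, read_camera, job_done
def cam(n):
    c=read_camera(n); return c
def save(c,f,crop=None,s=1):
    im=c["color"][:,:,::-1]
    if crop: x0,y0,x1,y1=crop; im=im[y0:y1,x0:x1]
    if s!=1: im=cv2.resize(im,None,fx=s,fy=s,interpolation=cv2.INTER_CUBIC)
    cv2.imwrite("pics/"+f,im)
def slopes(c,u,v):
    x=(np.asarray(u,float)-c["cx"])/c["fx"]; y=(np.asarray(v,float)-c["cy"])/c["fy"]
    a,b=x.copy(),y.copy()
    for _ in range(20):
        k=1+c["k1"]*(a*a+b*b); a,b=x/k,y/k
    return a,b
def onplane(c,u,v,z):
    a,b=slopes(c,u,v); E=np.array(c["extrinsics"])
    d=np.stack([a,-b,-np.ones_like(a)],-1)@E[:3,:3].T; o=E[:3,3]
    return o+d*((z-o[2])/d[...,2])[...,None]
def cloud(c):
    v,u=np.mgrid[0:480,0:640]; a,b=slopes(c,u,v); r=c["range_z"].astype(float)
    E=np.array(c["extrinsics"]); P=np.stack([a*r,-b*r,-r],-1)@E[:3,:3].T+E[:3,3]
    P[r==0]=np.nan; return P
E
python3 - <<'E'
from h import *
for n in("scene","top"):
    c=cam(n); save(c,n+"0.png"); print(n,np.round(c["extrinsics"],3).tolist(),c["fx"],c["k1"])
print(state())
E
```

```text
scene [[-0.627, -0.608, 0.487, 1249.614], [0.779, -0.498, 0.381, 541.768], [0.011, 0.618, 0.786, 1263.87], [0.0, 0.0, 0.0, 1.0]] 593.1756342404716 0.05043614376483868
top [[-0.012, 0.979, -0.205, 273.62], [-1.0, -0.012, 0.001, -0.045], [-0.002, 0.205, 0.979, 1514.964], [0.0, 0.0, 0.0, 1.0]] 571.5149688407911 -0.08867807316692265
{'t': 0.1, 'joints': array([-1.40360826e+00,  4.91478444e-01,  1.55941335e+00, -9.87266585e-07,
        1.09169296e+00, -1.05560536e-01]), 'qvel': array([ 2.35021142e-03, -1.42000757e-03, -1.37994275e-03,  2.21558176e-05,
       -1.18422282e-03, -2.32474540e-03]), 'tau': array([ 2.27859397e-03, -6.13620329e+01, -2.58606756e+01,  6.93182275e-02,
        4.70110809e-02, -3.86137253e-05]), 'eef_pos': array([ 168.37295984, -601.67848005,  233.12456268]), 'tcp_rot': array([-3.14060598e+00, -1.03661929e-04,  2.72749010e-01]), 'ft_force': array([ 0.86400153,  0.89434127, -0.95272515]), 'moment': array([ 0.02554424, -0.01696808,  0.03699855]), 'grip_force': 0.0, 'opening': 0.996711152161421}
```

View pics/top0.png

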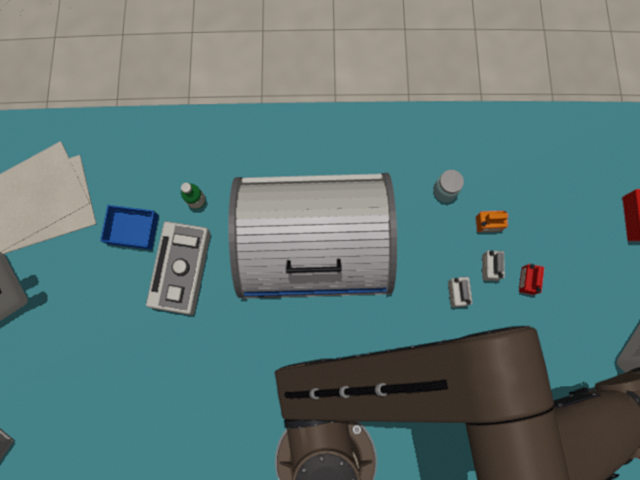

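View pics/scene0.png

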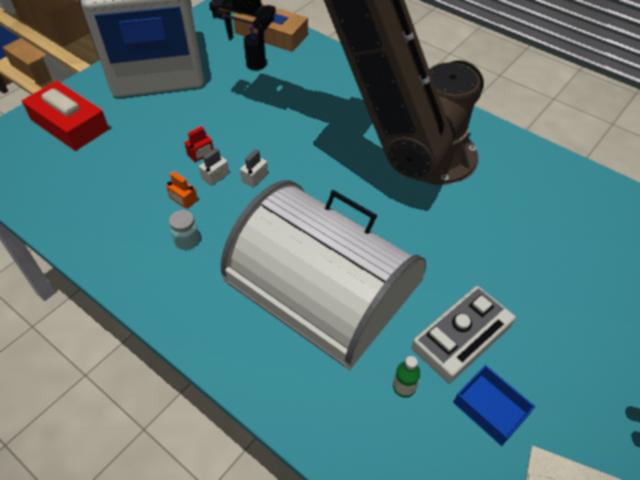

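Top view: white packs at (461,292) and (494,265). Lookalikes are the orange one at (493,221) and the red one at (532,279). The jar is at (450,185), bottle at (193,195), handle at (314,268), and the console keys are long (185,240), round (180,267) and square (174,294). The scene view also shows only two white packs, at (213,163) and (254,168).

```bash
cat > m.py <<'E'
from h import *
def packs(c,P):
    # tall-enough neutral-coloured points in the free area
    hsv=cv2.cvtColor(c["color"],cv2.COLOR_RGB2HSV)
    m=(hsv[...,1]<70)&(P[...,2]>25)&(P[...,2]<115)
    return m
E
python3 - <<'E'
from m import *
c=cam("top"); P=cloud(c); save(c,"crop1.png",(420,200,560,320),5)
m=packs(c,P); n,l,s,ce=cv2.connectedComponentsWithStats(m.astype(np.uint8))
for i in range(1,n):
    if s[i,4]>60 and s[i,4]<3000:
        Q=P[l==i]; print(i,s[i],np.round(ce[i]), np.nanmin(Q,0).round(),np.nanmax(Q,0).round(), np.nanmedian(Q,0).round())
        for lo,hi in((80,105),(45,65)):
            q=Q[(Q[:,2]>lo)&(Q[:,2]<hi)]
            if len(q)>5:
                r=cv2.minAreaRect(q[:,:2].astype(np.float32)); print("   ",lo,len(q),np.round(r[0],1),np.round(r[1],1),round(r[2],1),q[:,2].mean().round(1))
# cabinet: handle & rims
hsv=cv2.cvtColor(c["color"],cv2.COLOR_RGB2HSV)
g=(hsv[...,2]<60); sub=np.zeros_like(g); sub[255:285,280:345]=1
Q=P[g&sub&(P[...,2]>155)]; r=cv2.minAreaRect(Q[:,:2].astype(np.float32)); print("handle",len(Q),Q.mean(0).round(1),np.round(r[0],1),np.round(r[1],1),round(r[2],1))
b=(hsv[...,0]>100)&(hsv[...,0]<130)&(hsv[...,1]>120); sub[:]=0; sub[280:305,235:395]=1
v,u=np.nonzero(b&sub); Q=P[v,u]; print("lip",len(u),u.min(),u.max(),np.nanmedian(Q,0).round(1))
i=np.argsort(u); Qs=Q[i]; print(np.nanmedian(Qs[:40],0).round(1),np.nanmedian(Qs[-40:],0).round(1))
# cabinet footprint (all z>35)
sub[:]=0; sub[165:305,222:405]=1
Q=P[(sub>0)&(P[...,2]>30)]; r=cv2.minAreaRect(Q[:,:2].astype(np.float32)); print("cab",np.round(r[0],1),np.round(r[1],1),round(r[2],1))
# console
sub[:]=0; sub[218:320,145:215]=1
k=(sub>0)&(P[...,2]>58)&(P[...,2]<75)&(hsv[...,1]<60)&(hsv[...,2]>150)
n,l,s,ce=cv2.connectedComponentsWithStats(k.astype(np.uint8))
for i in range(1,n):
    if s[i,4]>20:
        r=cv2.minAreaRect(P[l==i][:,:2].astype(np.float32)); print("key",ce[i].round(1),s[i,4],np.round(r[0],1),np.round(r[1],1),round(r[2],1),P[l==i].mean(0).round(1))
Q=P[(sub>0)&(P[...,2]>42)&(P[...,2]<75)]; r=cv2.minAreaRect(Q[:,:2].astype(np.float32)); print("console",np.round(r[0],1),np.round(r[1],1),round(r[2],1))
E
```

```text
1 [434 170  29  31 643] [449. 185.] [ 670. -370.   25.] [ 737. -304.  101.] [ 697. -333.   88.]
    80 423 [ 706.2 -337.8] [57.6 61.8] 82.5 90.2
    45 99 [ 696.2 -331.8] [65.9 45.3] 53.8 57.4
2 [ 236  173  153   16 1442] [312. 181.] [ 685. -171.   31.] [737. 222. 115.] [721.  25.  61.]
    80 259 [708.5  28.7] [ 30.9 387. ] 0.8 93.6
    45 794 [725.9  27.7] [ 18.6 371.7] 0.6 57.8
9 [187 192  18  16 102] [198. 201.] [658. 317.  26.] [695. 361.  70.] [666. 327.  48.]
    45 49 [671.9 332.3] [17.7 49. ] 40.8 55.6
20 [483 251  22  29 565] [494. 265.] [ 453. -475.   26.] [ 525. -423.  102.] [ 485. -442.   58.]
    80 147 [ 489.2 -449.1] [18.2 46.2] 86.7 93.5
    45 299 [ 490.2 -449.7] [49.5 71. ] 84.6 55.3
21 [  0 253  26  67 934] [  9. 290.] [361. 793.  25.] [539. 876.  69.] [430. 831.  54.]
    45 677 [451.6 828.5] [158.7  61.2] 5.5 56.1
23 [ 234  265  161   33 1640] [314. 285.] [ 413. -177.   25.] [483. 219. 115.] [438.  22.  95.]
    80 848 [444.   21.3] [ 43.4 395.3] 1.1 93.6
    45 27 [426.3  21.2] [ 18.5 390.7] 1.2 56.2
33 [449 277  23  29 525] [460. 291.] [ 385. -380.   26.] [ 45
[... 198 characters left out ...]
65.  114.] [ 250. -781.   59.]
    80 113 [ 248.4 -781.9] [16.8 66.5] 67.8 91.7
    45 135 [ 261.5 -793. ] [ 21.8 104.8] 66.3 54.1
52 [  0 440  10  14  68] [  3. 445.] [ 17. 813.  25.] [ 53. 836.  68.] [ 42. 820.  41.]
    45 23 [ 42.2 822.3] [ 7.6 24.5] 59.7 53.5
handle 306 [464.3  21.1 196.2] [472.8  22.1] [ 34.3 126.9] 1.9
lip 536 244 385 [426.2  23.2  40. ]
[423.6 192.7  39.4] [ 428.4 -148.8   40.9]
cab [575.7  23.7] [319.2 398.9] 1.1
key [184.6 239.8] 165 [561.3 356.5] [57.8 20.2] 80.0 [561.8 357.4  68.2]
key [179. 266.] 115 [493.3 370.1] [32.  29.1] 36.9 [493.1 369.4  68.2]
key [173.5 292.7] 134 [424.9 382.3] [32.6 30.4] 79.6 [424.5 380.9  68.4]
console [499.3 398.2] [158.9 231.7] 80.0
```

View pics/crop1.png

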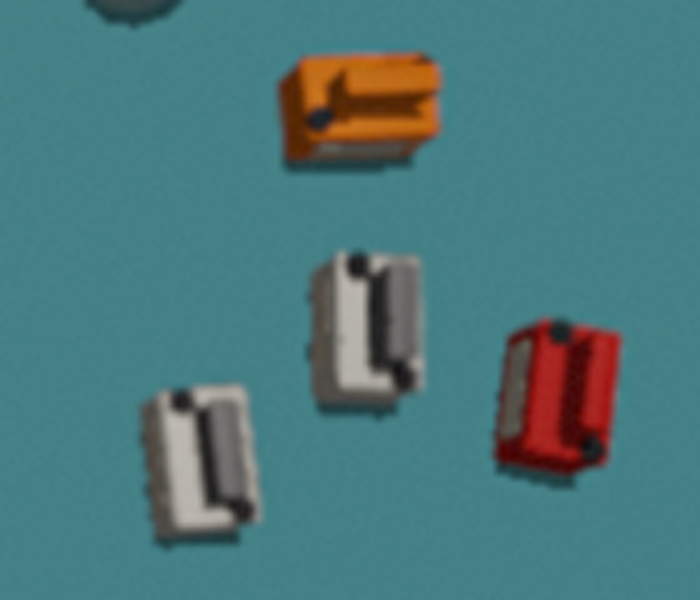

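Packs A (421,-355) and B (490,-449) are confirmed as white with a grey fin; the orange and red ones are excluded. Next I refine the handle, since the shutter seems slightly ajar.

```bash
cat > hd.py <<'E'
from h import *
c=cam("top"); P=cloud(c); hsv=cv2.cvtColor(c["color"],cv2.COLOR_RGB2HSV)
m=(hsv[...,2]<70)&(P[...,2]>150)&(abs(P[...,1]-22)<75)&(P[...,0]>415)&(P[...,0]<740); Q=P[m]
zt=np.percentile(Q[:,2],97); q=Q[Q[:,2]>zt-9]; r=cv2.minAreaRect(q[:,:2].astype(np.float32))
print(len(q),zt.round(1),np.median(q,0).round(1),np.round(r[0],1),np.round(r[1],1),round(r[2],1))
s=state(); print(s["eef_pos"].round(1),np.degrees(s["tcp_rot"]).round(1))
E
python3 hd.py
```

```text
254 204.6 [461.9  17.9 199.9] [461.8  22.3] [ 12.4 125.6] 1.4
[ 168.4 -601.8  233.3] [-180.    -0.    15.6]
```

Emit:
arm_command(deltas=[{"dz": 0.03,"dx": 0.03,"dy": 0.01,"yaw": 7.5},{"dz": 0.03,"dx": 0.03,"dy": 0.01,"yaw": 7.5},{"dz": 0.03,"dx": 0.03,"dy": 0.02,"yaw": 7.5},{"dx": 0.03,"dy": 0.02,"yaw": 7.5},{"dx": 0.03,"dy": 0.03,"yaw": 7.5},{"dx": 0.03,"dy": 0.03,"yaw": 7.5},{"dx": 0.03,"dy": 0.03,"yaw": 7.5},{"dx": 0.03,"dy": 0.03,"yaw": 7.5},{"dx": 0.02,"dy": 0.035,"yaw": 7.5},{"dx": 0.02,"dy": 0.035,"yaw": 7.5},{"dy": 0.04},{"dy": 0.04},{"dy": 0.04},{"dy": 0.04},{"dy": 0.04},{"dy": 0.04},{"dy": 0.04},{"dy": 0.04},{"dy": 0.03},{"dy": 0.02}], gripper=0.04)

```text
$.deltas[3]: bad value
```

Emit:
arm_command(deltas=[{"dz": 0.03,"dx": 0.03,"dy": 0.01,"yaw": 7.5},{"dz": 0.03,"dx": 0.03,"dy": 0.01,"yaw": 7.5},{"dz": 0.03,"dx": 0.03,"dy": 0.02,"yaw": 7.5},{"dx": 0.03,"dy": 0.02,"dz": 0,"yaw": 7.5},{"dx": 0.03,"dy": 0.03,"dz": 0,"yaw": 7.5},{"dx": 0.03,"dy": 0.03,"dz": 0,"yaw": 7.5},{"dx": 0.03,"dy": 0.03,"dz": 0,"yaw": 7.5},{"dx": 0.03,"dy": 0.03,"dz": 0,"yaw": 7.5},{"dx": 0.02,"dy": 0.035,"dz": 0,"yaw": 7.5},{"dx": 0.02,"dy": 0.035,"dz": 0,"yaw": 7.5},{"dx": 0,"dy": 0.04,"dz": 0,"yaw": 0},{"dx": 0,"dy": 0.04,"dz": 0,"yaw": 0},{"dx": 0,"dy": 0.04,"dz": 0,"yaw": 0},{"dx": 0,"dy": 0.04,"dz": 0,"yaw": 0},{"dx": 0,"dy": 0.04,"dz": 0,"yaw": 0},{"dx": 0,"dy": 0.04,"dz": 0,"yaw": 0},{"dx": 0,"dy": 0.04,"dz": 0,"yaw": 0},{"dx": 0,"dy": 0.04,"dz": 0,"yaw": 0},{"dx": 0,"dy": 0.03,"dz": 0,"yaw": 0},{"dx": 0,"dy": 0.02,"dz": 0,"yaw": 0}], gripper=0.04)

```text
t: 2.2
eef_pos: [448.0, 20.0, 323.7]
tcp_rot: [3.141, -0.0, 1.583]
ft_force: [-0.1, -0.0, 0.0]
opening: 0.42
grip_force: 0.0
```

Emit:
arm_command(deltas=[{"dx": 0.008,"dy": 0.002,"dz": -0.03,"yaw": 0},{"dx": 0.007,"dy": 0,"dz": -0.03,"yaw": 0},{"dx": 0,"dy": 0,"dz": -0.025,"yaw": 0},{"dx": 0,"dy": 0,"dz": -0.02,"yaw": 0},{"dx": 0,"dy": 0,"dz": -0.015,"yaw": 0},{"dx": 0,"dy": 0,"dz": -0.005,"yaw": 0},{"dx": 0,"dy": 0,"dz": 0,"yaw": 0}])

```text
t: 2.9
eef_pos: [463.3, 20.1, 198.4]
tcp_rot: [-3.141, -0.0, 1.582]
ft_force: [-0.4, 1.1, -0.2]
opening: 0.415
grip_force: 0.0
```

Run:
```python
from h import *
c=cam("top"); save(c,"t2.png"); c=cam("scene"); save(c,"s2.png",(200,140,440,320),3)
```

```text
(no output)
```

View pics/t2.png

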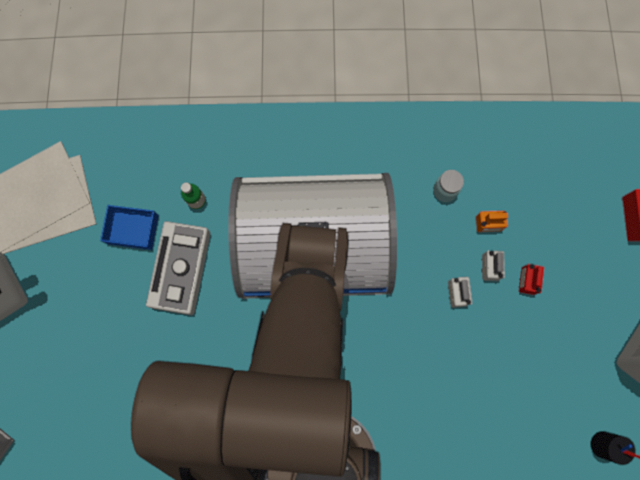

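View pics/s2.png

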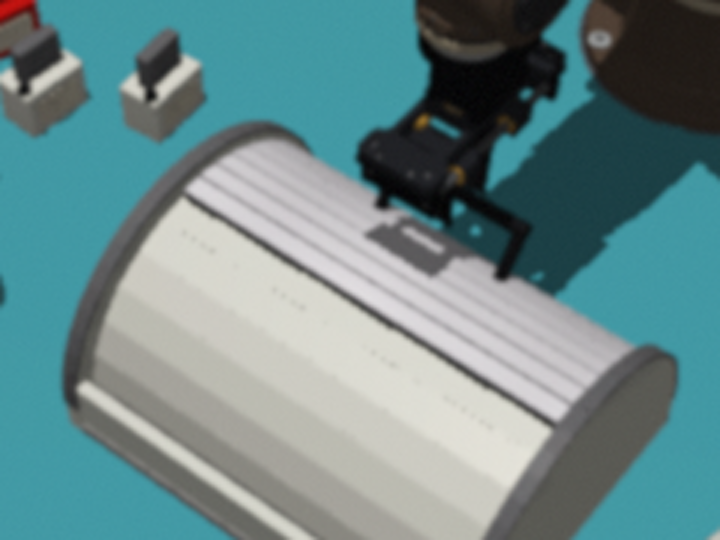

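The top view now shows the formerly hidden area empty, so there are only two packs, at (461,292) and (494,265). The scene crop shows the fingers straddling the handle bar. I close on it.

Emit:
arm_command(deltas=[{"dx": 0,"dy": 0,"dz": 0,"yaw": 0},{"dx": 0,"dy": 0,"dz": 0,"yaw": 0},{"dx": 0,"dy": 0,"dz": 0,"yaw": 0},{"dx": 0,"dy": 0,"dz": 0,"yaw": 0},{"dx": 0,"dy": 0,"dz": 0,"yaw": 0},{"dx": 0,"dy": 0,"dz": 0,"yaw": 0}], gripper=0.0)

```text
t: 3.6
eef_pos: [462.8, 20.1, 198.8]
tcp_rot: [-3.14, 0.0, 1.582]
ft_force: [-5.6, -0.1, 5.6]
opening: 0.139
grip_force: 30.0
```

Emit:
arm_command(deltas=[{"dx": 0.0152,"dy": 0,"dz": 0.0098,"yaw": 0},{"dx": 0.0151,"dy": 0,"dz": 0.0078,"yaw": 0},{"dx": 0.0157,"dy": 0,"dz": 0.0065,"yaw": 0},{"dx": 0.0162,"dy": 0,"dz": 0.0052,"yaw": 0},{"dx": 0.0166,"dy": 0,"dz": 0.0036,"yaw": 0},{"dx": 0.0169,"dy": 0,"dz": 0.0023,"yaw": 0},{"dx": 0.017,"dy": 0,"dz": 0.0007,"yaw": 0},{"dx": 0,"dy": 0,"dz": 0,"yaw": 0},{"dx": 0,"dy": 0,"dz": 0,"yaw": 0}])

```text
t: 4.5
eef_pos: [577.1, 20.4, 234.9]
tcp_rot: [3.139, -0.0, 1.582]
ft_force: [3.0, 2.9, 3.5]
opening: 0.14
grip_force: 30.0
```

Emit:
arm_command(deltas=[{"dx": 0.017,"dy": 0,"dz": -0.0007,"yaw": 0},{"dx": 0.0169,"dy": 0,"dz": -0.0023,"yaw": 0},{"dx": 0.0166,"dy": 0,"dz": -0.0036,"yaw": 0},{"dx": 0.0162,"dy": 0,"dz": -0.0052,"yaw": 0},{"dx": 0.0157,"dy": 0,"dz": -0.0065,"yaw": 0},{"dx": 0.0151,"dy": 0,"dz": -0.0078,"yaw": 0},{"dx": 0.0143,"dy": 0,"dz": -0.0092,"yaw": 0},{"dx": 0.003,"dy": 0,"dz": -0.002,"yaw": 0},{"dx": 0,"dy": 0,"dz": 0,"yaw": 0},{"dx": 0,"dy": 0,"dz": 0,"yaw": 0}])

```text
t: 5.5
eef_pos: [689.6, 20.2, 197.2]
tcp_rot: [-3.139, -0.0, 1.582]
ft_force: [-6.4, 1.3, 3.7]
opening: 0.141
grip_force: 30.0
```

Emit:
arm_command(deltas=[{"dx": 0.003,"dy": 0,"dz": -0.0022,"yaw": 0},{"dx": 0.003,"dy": 0,"dz": -0.0022,"yaw": 0},{"dx": 0,"dy": 0,"dz": 0,"yaw": 0},{"dx": 0,"dy": 0,"dz": 0,"yaw": 0}])

```text
t: 5.9
eef_pos: [689.9, 19.9, 195.1]
tcp_rot: [-3.126, 0.001, 1.582]
ft_force: [-46.2, -1.9, 35.1]
opening: 0.139
grip_force: 30.0
```

At the stop. I relax, release and lift.

Emit:
arm_command(deltas=[{"dx": -0.004,"dy": 0,"dz": 0.003,"yaw": 0},{"dx": 0,"dy": 0,"dz": 0,"yaw": 0}])

```text
t: 6.1
eef_pos: [689.7, 19.9, 195.4]
tcp_rot: [-3.135, 0.0, 1.582]
ft_force: [-14.0, -2.0, 5.0]
opening: 0.141
grip_force: 30.0
```

Emit:
arm_command(deltas=[{"dx": 0,"dy": 0,"dz": 0,"yaw": 0},{"dx": 0,"dy": 0,"dz": 0,"yaw": 0},{"dx": 0,"dy": 0,"dz": 0,"yaw": 0},{"dx": 0,"dy": 0,"dz": 0,"yaw": 0},{"dx": 0,"dy": 0,"dz": 0.01,"yaw": 0},{"dx": 0,"dy": 0,"dz": 0.03,"yaw": 0},{"dx": 0,"dy": 0,"dz": 0.03,"yaw": 0},{"dx": -0.02,"dy": 0,"dz": 0.03,"yaw": 0},{"dx": -0.04,"dy": -0.02,"dz": 0.03,"yaw": 0},{"dx": -0.04,"dy": -0.03,"dz": 0,"yaw": -5},{"dx": -0.03,"dy": -0.04,"dz": 0,"yaw": -8},{"dx": -0.03,"dy": -0.04,"dz": 0,"yaw": -8},{"dx": 0,"dy": -0.04,"dz": 0,"yaw": -8},{"dx": 0,"dy": -0.04,"dz": 0,"yaw": -8},{"dx": 0,"dy": -0.04,"dz": 0,"yaw": -8},{"dx": 0,"dy": -0.04,"dz": 0,"yaw": -8},{"dx": 0,"dy": -0.04,"dz": 0,"yaw": -8},{"dx": 0,"dy": -0.03,"dz": 0,"yaw": -8}], gripper=0.035)

```text
t: 7.9
eef_pos: [535.4, -340.8, 324.4]
tcp_rot: [3.141, -0.0, 0.371]
ft_force: [0.1, 0.5, 0.3]
opening: 0.368
grip_force: 0.0
```

```bash
cat > pk.py <<'E'
from m import *
c=cam("top"); P=cloud(c); hsv=cv2.cvtColor(c["color"],cv2.COLOR_RGB2HSV)
m=(hsv[...,1]<70)&(P[...,2]>25)&(P[...,2]<115)&(P[...,1]<-200)&(P[...,0]<600)&(P[...,0]>300)&(P[...,1]>-700)
n,l,s,ce=cv2.connectedComponentsWithStats(m.astype(np.uint8))
for i in range(1,n):
    Q=P[l==i]
    if len(Q)>200:
        for lo,hi in((80,105),(45,65)):
            q=Q[(Q[:,2]>lo)&(Q[:,2]<hi)]
            if len(q)>5:
                r=cv2.minAreaRect(q[:,:2].astype(np.float32)); print("   ",lo,len(q),np.round(r[0],1),np.round(r[1],1),round(r[2],1),q[:,2].mean().round(1))
E
python3 pk.py; python3 hd.py
python3 - <<'E'
from h import *
c=cam("top"); save(c,"t3.png",(200,150,570,330),2)
E
```

```text
197 206.3 [687.5  25.3 201.4] [687.8  25.3] [ 12.1 125. ] 0.7
[ 535.3 -341.8  323.7] [180.    0.   21.2]
```

View pics/t3.png

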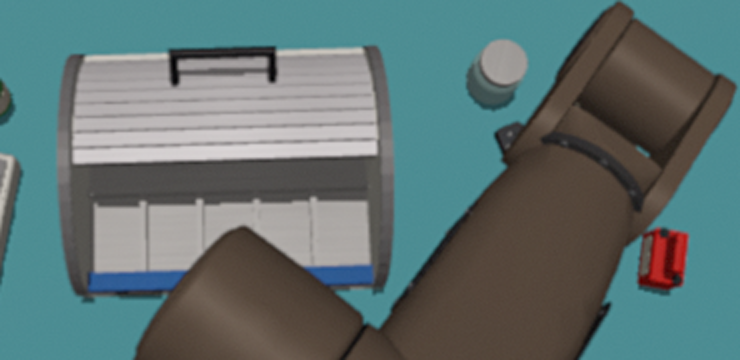

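The shutter is fully open (handle at x=688), and the bays are visible between ribs at crop columns 147/200/255/312. The arm hides the packs from the top camera, so I check them with the scene camera.

```bash
sed -i 's/^c=cam("top")/import sys\nc=cam(sys.argv[1])/' pk.py; python3 pk.py scene
python3 - <<'E'
from h import *
c=cam("scene"); P=cloud(c)
E
```

```text
80 117 [ 495.7 -446.3] [21.7 46. ] 87.0 90.6
    45 238 [ 497.9 -439.5] [48.1 75.9] 67.7 53.9
    80 96 [ 425.3 -351.1] [51.9 17.9] 3.3 90.4
    45 236 [ 424.9 -351.2] [74.  48.4] 3.2 53.9
```

Emit:
arm_command(deltas=[{"dx": -0.03,"dy": -0.003,"dz": 0,"yaw": -6},{"dx": -0.03,"dy": -0.003,"dz": -0.03,"yaw": -6},{"dx": -0.03,"dy": -0.003,"dz": -0.035,"yaw": -5},{"dx": -0.023,"dy": -0.004,"dz": -0.035,"yaw": 0},{"dx": 0,"dy": 0,"dz": -0.035,"yaw": 0},{"dx": 0,"dy": 0,"dz": -0.03,"yaw": 0},{"dx": 0,"dy": 0,"dz": -0.03,"yaw": 0},{"dx": 0,"dy": 0,"dz": -0.02,"yaw": 0},{"dx": 0,"dy": 0,"dz": -0.015,"yaw": 0},{"dx": 0,"dy": 0,"dz": -0.015,"yaw": 0},{"dx": 0,"dy": 0,"dz": 0,"yaw": 0}], gripper=0.045)

```text
t: 9.25
eef_pos: [422.8, -349.9, 77.8]
tcp_rot: [-3.14, 0.001, 0.084]
ft_force: [0.3, 0.4, 0.6]
opening: 0.474
grip_force: 0.0
```

Emit:
arm_command(deltas=[{"dx": 0,"dy": 0,"dz": 0,"yaw": 0},{"dx": 0,"dy": 0,"dz": 0,"yaw": 0},{"dx": 0,"dy": 0,"dz": 0,"yaw": 0},{"dx": 0,"dy": 0,"dz": 0,"yaw": 0},{"dx": 0,"dy": 0,"dz": 0,"yaw": 0},{"dx": 0,"dy": 0,"dz": 0,"yaw": 0}], gripper=0.0)

```text
t: 9.85
eef_pos: [422.8, -351.5, 79.0]
tcp_rot: [3.141, -0.0, 0.081]
ft_force: [-0.5, 0.0, 3.3]
opening: 0.166
grip_force: 30.0
```

Emit:
arm_command(deltas=[{"dx": 0,"dy": 0,"dz": 0.02,"yaw": 0},{"dx": 0,"dy": 0,"dz": 0.03,"yaw": 0},{"dx": 0,"dy": 0,"dz": 0.035,"yaw": 0},{"dx": 0,"dy": 0,"dz": 0.035,"yaw": 0},{"dx": 0,"dy": 0,"dz": 0.035,"yaw": 0},{"dx": 0,"dy": 0,"dz": 0.035,"yaw": 0},{"dx": 0.01,"dy": 0.02,"dz": 0.03,"yaw": 0},{"dx": 0.015,"dy": 0.03,"dz": 0,"yaw": -1},{"dx": 0.015,"dy": 0.035,"dz": 0,"yaw": -1},{"dx": 0.015,"dy": 0.035,"dz": 0,"yaw": -1.6},{"dx": 0.015,"dy": 0.035,"dz": 0,"yaw": 0},{"dx": 0.004,"dy": 0.035,"dz": 0,"yaw": 0},{"dx": 0,"dy": 0.035,"dz": 0,"yaw": 0},{"dx": 0,"dy": 0.035,"dz": 0,"yaw": 0},{"dx": 0,"dy": 0.035,"dz": 0,"yaw": 0},{"dx": 0,"dy": 0.03,"dz": 0,"yaw": 0},{"dx": 0,"dy": 0.03,"dz": 0,"yaw": 0},{"dx": 0,"dy": 0.014,"dz": 0,"yaw": 0},{"dx": 0,"dy": 0,"dz": 0,"yaw": 0}])

```text
t: 11.75
eef_pos: [496.5, 18.8, 298.4]
tcp_rot: [-3.141, 0.001, 0.02]
ft_force: [0.3, -0.2, -3.9]
opening: 0.162
grip_force: 30.0
```

Emit:
arm_command(deltas=[{"dx": 0,"dy": 0.003,"dz": -0.02,"yaw": 0},{"dx": 0,"dy": 0,"dz": -0.03,"yaw": 0},{"dx": 0,"dy": 0,"dz": -0.03,"yaw": 0},{"dx": 0,"dy": 0,"dz": -0.03,"yaw": 0},{"dx": 0,"dy": 0,"dz": -0.03,"yaw": 0},{"dx": 0,"dy": 0,"dz": -0.025,"yaw": 0},{"dx": 0,"dy": 0,"dz": -0.015,"yaw": 0},{"dx": 0,"dy": 0,"dz": -0.012,"yaw": 0},{"dx": 0,"dy": 0,"dz": -0.008,"yaw": 0},{"dx": 0,"dy": 0,"dz": 0,"yaw": 0}])

```text
t: 12.75
eef_pos: [496.6, 20.1, 98.1]
tcp_rot: [3.142, 0.001, 0.018]
ft_force: [0.7, 0.1, -1.9]
opening: 0.168
grip_force: 30.0
```

Emit:
arm_command(deltas=[{"dx": 0,"dy": 0,"dz": -0.003,"yaw": 0},{"dx": 0,"dy": 0,"dz": -0.002,"yaw": 0},{"dx": 0,"dy": 0,"dz": -0.002,"yaw": 0},{"dx": 0,"dy": 0,"dz": 0,"yaw": 0}])

```text
t: 13.15
eef_pos: [496.8, 20.6, 91.8]
tcp_rot: [3.141, -0.0, 0.018]
ft_force: [-0.4, 0.0, -2.7]
opening: 0.166
grip_force: 30.0
```

Emit:
arm_command(deltas=[{"dx": 0,"dy": 0,"dz": -0.001,"yaw": 0},{"dx": 0,"dy": 0,"dz": 0,"yaw": 0}])

```text
t: 13.35
eef_pos: [496.9, 20.6, 91.0]
tcp_rot: [3.141, -0.0, 0.018]
ft_force: [-0.7, -0.4, 0.2]
opening: 0.169
grip_force: 30.0
```

Emit:
arm_command(deltas=[{"dx": 0,"dy": 0,"dz": 0,"yaw": 0},{"dx": 0,"dy": 0,"dz": 0,"yaw": 0},{"dx": 0,"dy": 0,"dz": 0,"yaw": 0},{"dx": 0,"dy": 0,"dz": 0,"yaw": 0},{"dx": 0,"dy": 0,"dz": 0.01,"yaw": 0},{"dx": 0,"dy": 0,"dz": 0.02,"yaw": 0},{"dx": 0,"dy": 0,"dz": 0.03,"yaw": 0},{"dx": 0,"dy": 0,"dz": 0.035,"yaw": 0},{"dx": 0,"dy": 0,"dz": 0.035,"yaw": 0},{"dx": 0,"dy": 0,"dz": 0.035,"yaw": 0},{"dx": 0,"dy": 0,"dz": 0.035,"yaw": 0},{"dx": 0,"dy": -0.03,"dz": 0.02,"yaw": 0},{"dx": 0,"dy": -0.04,"dz": 0,"yaw": 0},{"dx": 0,"dy": -0.04,"dz": 0,"yaw": 0},{"dx": 0,"dy": -0.04,"dz": 0,"yaw": 0},{"dx": 0,"dy": -0.04,"dz": 0,"yaw": 0},{"dx": 0,"dy": -0.04,"dz": 0,"yaw": 0},{"dx": 0,"dy": -0.03,"dz": 0,"yaw": 0}], gripper=0.04)

```text
t: 15.15
eef_pos: [496.3, -241.5, 311.5]
tcp_rot: [3.141, -0.0, 0.017]
ft_force: [0.8, 0.0, -0.5]
opening: 0.423
grip_force: 0.0
```

```bash
python3 pk.py scene; python3 pk.py top
python3 - <<'E'
from h import *
c=cam("top"); save(c,"t4.png",(200,150,570,330),2)
P=cloud(c); m=(abs(P[...,1]-22)<35)&(abs(P[...,0]-497)<60)&(P[...,2]>95)&(P[...,2]<118); q=P[m]
r=cv2.minAreaRect(q[:,:2].astype(np.float32)); print("fin",len(q),np.round(r[0],1),np.round(r[1],1),r[2],q[:,2].mean())
E
```

```text
80 119 [ 495.3 -445.1] [23.8 48.1] 84.6 90.9
    45 248 [ 495.1 -443.6] [47.4 73.1] 80.9 54.2
    80 149 [ 489.5 -449.3] [17.5 47.3] 87.7 93.7
    45 229 [ 490.  -449.9] [47.5 70.3] 85.4 55.9
fin 123 [494.5  20.2] [12.7 50.9] 89.31758117675781 106.79643993843685
```

View pics/t4.png

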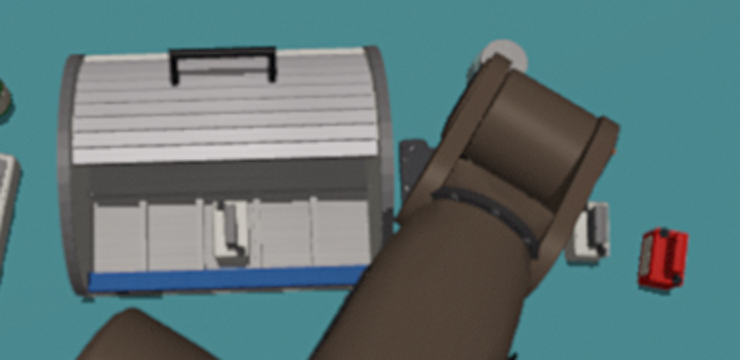

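The pack stands in the middle bay at crop (230,230), fin at (494.5, 20.2). Now pack B.

Emit:
arm_command(deltas=[{"dx": -0.004,"dy": -0.03,"dz": 0,"yaw": -4.5},{"dx": 0,"dy": -0.04,"dz": 0,"yaw": 0},{"dx": 0,"dy": -0.04,"dz": 0,"yaw": 0},{"dx": 0,"dy": -0.04,"dz": -0.02,"yaw": 0},{"dx": 0,"dy": -0.035,"dz": -0.03,"yaw": 0},{"dx": 0,"dy": -0.021,"dz": -0.035,"yaw": 0},{"dx": 0,"dy": 0,"dz": -0.035,"yaw": 0},{"dx": 0,"dy": 0,"dz": -0.03,"yaw": 0},{"dx": 0,"dy": 0,"dz": -0.03,"yaw": 0},{"dx": 0,"dy": 0,"dz": -0.02,"yaw": 0},{"dx": 0,"dy": 0,"dz": -0.018,"yaw": 0},{"dx": 0,"dy": 0,"dz": -0.015,"yaw": 0},{"dx": 0,"dy": 0,"dz": 0,"yaw": 0}], gripper=0.045)

```text
t: 16.6
eef_pos: [492.7, -444.1, 76.3]
tcp_rot: [-3.14, 0.002, -0.06]
ft_force: [0.3, -0.0, 0.8]
opening: 0.476
grip_force: 0.0
```

Emit:
arm_command(deltas=[{"dx": 0,"dy": 0,"dz": 0,"yaw": 0},{"dx": 0,"dy": 0,"dz": 0,"yaw": 0},{"dx": 0,"dy": 0,"dz": 0,"yaw": 0},{"dx": 0,"dy": 0,"dz": 0,"yaw": 0},{"dx": 0,"dy": 0,"dz": 0,"yaw": 0},{"dx": 0,"dy": 0,"dz": 0,"yaw": 0}], gripper=0.0)

```text
t: 17.2
eef_pos: [492.8, -445.5, 77.9]
tcp_rot: [3.141, -0.0, -0.061]
ft_force: [-0.3, 0.7, 1.4]
opening: 0.17
grip_force: 30.0
```

Emit:
arm_command(deltas=[{"dx": 0,"dy": 0,"dz": 0.02,"yaw": 0},{"dx": 0,"dy": 0,"dz": 0.03,"yaw": 0},{"dx": 0,"dy": 0,"dz": 0.035,"yaw": 0},{"dx": 0,"dy": 0,"dz": 0.035,"yaw": 0},{"dx": 0,"dy": 0,"dz": 0.035,"yaw": 0},{"dx": 0,"dy": 0,"dz": 0.035,"yaw": 0},{"dx": 0.005,"dy": 0.02,"dz": 0.03,"yaw": 0},{"dx": 0,"dy": 0.03,"dz": 0,"yaw": 1},{"dx": 0,"dy": 0.04,"dz": 0,"yaw": 1},{"dx": 0,"dy": 0.04,"dz": 0,"yaw": 1},{"dx": 0,"dy": 0.04,"dz": 0,"yaw": 1.5},{"dx": 0,"dy": 0.04,"dz": 0,"yaw": 0},{"dx": 0,"dy": 0.04,"dz": 0,"yaw": 0},{"dx": 0,"dy": 0.04,"dz": 0,"yaw": 0},{"dx": 0,"dy": 0.04,"dz": 0,"yaw": 0},{"dx": 0,"dy": 0.03,"dz": 0,"yaw": 0},{"dx": 0,"dy": 0.02,"dz": 0,"yaw": 0},{"dx": 0,"dy": 0.012,"dz": 0,"yaw": 0},{"dx": 0,"dy": 0,"dz": 0,"yaw": 0},{"dx": 0,"dy": 0,"dz": 0,"yaw": 0}])

```text
t: 19.2
eef_pos: [497.8, -54.0, 297.6]
tcp_rot: [3.141, 0.0, 0.018]
ft_force: [-1.4, 0.8, -2.9]
opening: 0.165
grip_force: 30.0
```

Emit:
arm_command(deltas=[{"dx": 0,"dy": 0,"dz": -0.02,"yaw": 0},{"dx": 0,"dy": 0,"dz": -0.03,"yaw": 0},{"dx": 0,"dy": 0,"dz": -0.03,"yaw": 0},{"dx": 0,"dy": 0,"dz": -0.03,"yaw": 0},{"dx": 0,"dy": 0,"dz": -0.03,"yaw": 0},{"dx": 0,"dy": 0,"dz": -0.025,"yaw": 0},{"dx": 0,"dy": 0,"dz": -0.015,"yaw": 0},{"dx": 0,"dy": 0,"dz": -0.012,"yaw": 0},{"dx": 0,"dy": 0,"dz": -0.008,"yaw": 0},{"dx": 0,"dy": 0,"dz": 0,"yaw": 0},{"dx": 0,"dy": 0,"dz": -0.003,"yaw": 0},{"dx": 0,"dy": 0,"dz": -0.003,"yaw": 0},{"dx": 0,"dy": 0,"dz": 0,"yaw": 0},{"dx": 0,"dy": 0,"dz": 0,"yaw": 0}])

```text
t: 20.6
eef_pos: [497.9, -53.5, 92.0]
tcp_rot: [3.141, -0.001, 0.018]
ft_force: [0.7, 1.3, -2.3]
opening: 0.166
grip_force: 30.0
```

Emit:
arm_command(deltas=[{"dx": 0,"dy": 0,"dz": -0.001,"yaw": 0},{"dx": 0,"dy": 0,"dz": -0.001,"yaw": 0},{"dx": 0,"dy": 0,"dz": 0,"yaw": 0}])

```text
t: 20.9
eef_pos: [497.9, -53.5, 89.9]
tcp_rot: [3.141, -0.0, 0.018]
ft_force: [0.2, 0.5, 0.8]
opening: 0.166
grip_force: 30.0
```

Emit:
arm_command(deltas=[{"dx": 0,"dy": 0,"dz": 0,"yaw": 0},{"dx": 0,"dy": 0,"dz": 0,"yaw": 0},{"dx": 0,"dy": 0,"dz": 0,"yaw": 0},{"dx": 0,"dy": 0,"dz": 0,"yaw": 0},{"dx": 0,"dy": 0,"dz": 0.01,"yaw": 0},{"dx": 0,"dy": 0,"dz": 0.02,"yaw": 0},{"dx": 0,"dy": 0,"dz": 0.03,"yaw": 0},{"dx": 0,"dy": 0,"dz": 0.035,"yaw": 0},{"dx": 0,"dy": 0,"dz": 0.035,"yaw": 0},{"dx": 0,"dy": 0,"dz": 0.035,"yaw": 0},{"dx": 0,"dy": 0,"dz": 0.035,"yaw": 0},{"dx": 0,"dy": 0,"dz": 0.03,"yaw": 0},{"dx": 0,"dy": -0.03,"dz": 0,"yaw": 6},{"dx": 0,"dy": -0.04,"dz": 0,"yaw": 8},{"dx": 0,"dy": -0.04,"dz": 0,"yaw": 8},{"dx": 0,"dy": -0.04,"dz": 0,"yaw": 8},{"dx": 0,"dy": -0.04,"dz": 0,"yaw": 8},{"dx": 0,"dy": -0.02,"dz": 0,"yaw": 8},{"dx": 0,"dy": 0,"dz": 0,"yaw": 0}], gripper=0.04)

```text
t: 22.8
eef_pos: [497.3, -265.5, 319.9]
tcp_rot: [3.142, 0.0, 0.821]
ft_force: [0.6, -0.0, -0.5]
opening: 0.419
grip_force: 0.0
```

```bash
python3 - <<'E'
from h import *
c=cam("top"); save(c,"t5.png",(200,150,570,330),2)
P=cloud(c)
for y in(20,-54):
    m=(abs(P[...,1]-y)<30)&(abs(P[...,0]-497)<60)&(P[...,2]>97)&(P[...,2]<118); q=P[m]
    r=cv2.minAreaRect(q[:,:2].astype(np.float32)); print("fin",len(q),np.round(r[0],1),np.round(r[1],1),r[2],q[:,2].mean())
E
python3 hd.py
```

```text
fin 121 [494.1  20.2] [12.6 50.5] 89.52527618408203 107.37153259569932
fin 133 [494.  -53.4] [15.3 49.1] 88.70244598388672 106.9321181059741
225 205.3 [687.3  25.3 200.8] [685.9  25.3] [ 17.1 125.2] 0.9
[ 497.5 -263.1  320. ] [-180.    -0.    46.8]
```

View pics/t5.png

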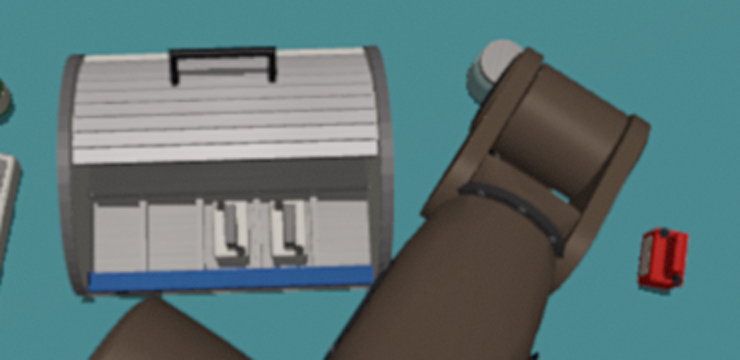

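Both packs stand in their bays, crop (232,232) and (289,232). Next I close the shutter.

Emit:
arm_command(deltas=[{"dx": 0.01,"dy": 0.02,"dz": 0,"yaw": 4},{"dx": 0.015,"dy": 0.025,"dz": 0,"yaw": 5},{"dx": 0.02,"dy": 0.03,"dz": 0,"yaw": 5},{"dx": 0.02,"dy": 0.03,"dz": 0,"yaw": 5},{"dx": 0.02,"dy": 0.03,"dz": 0,"yaw": 5},{"dx": 0.02,"dy": 0.03,"dz": 0,"yaw": 5},{"dx": 0.02,"dy": 0.03,"dz": 0,"yaw": 5},{"dx": 0.02,"dy": 0.03,"dz": 0,"yaw": 5},{"dx": 0.02,"dy": 0.03,"dz": 0,"yaw": 5},{"dx": 0.02,"dy": 0.02,"dz": 0,"yaw": 0},{"dx": 0.007,"dy": 0.01,"dz": 0,"yaw": 0},{"dx": 0,"dy": 0,"dz": 0,"yaw": 0},{"dx": 0,"dy": 0,"dz": 0,"yaw": 0}])

```text
t: 24.2
eef_pos: [689.0, 21.5, 319.9]
tcp_rot: [-3.141, 0.0, 1.588]
ft_force: [0.0, -0.3, 1.0]
opening: 0.425
grip_force: 0.0
```

Emit:
arm_command(deltas=[{"dx": 0,"dy": 0,"dz": -0.02,"yaw": 0},{"dx": 0,"dy": 0,"dz": -0.03,"yaw": 0},{"dx": 0,"dy": 0,"dz": -0.03,"yaw": 0},{"dx": 0,"dy": 0,"dz": -0.02,"yaw": 0},{"dx": 0,"dy": 0,"dz": -0.015,"yaw": 0},{"dx": 0,"dy": 0,"dz": -0.008,"yaw": 0},{"dx": 0,"dy": 0,"dz": 0,"yaw": 0},{"dx": 0,"dy": 0,"dz": 0,"yaw": 0}])

```text
t: 25.0
eef_pos: [690.0, 21.3, 197.7]
tcp_rot: [3.14, 0.0, 1.588]
ft_force: [-0.4, 0.4, 0.2]
opening: 0.422
grip_force: 0.0
```

Emit:
arm_command(deltas=[{"dx": 0,"dy": 0,"dz": 0,"yaw": 0},{"dx": 0,"dy": 0,"dz": 0,"yaw": 0},{"dx": 0,"dy": 0,"dz": 0,"yaw": 0},{"dx": 0,"dy": 0,"dz": 0,"yaw": 0},{"dx": 0,"dy": 0,"dz": 0,"yaw": 0},{"dx": 0,"dy": 0,"dz": 0,"yaw": 0}], gripper=0.0)

```text
t: 25.6
eef_pos: [689.6, 21.6, 196.9]
tcp_rot: [-3.141, -0.0, 1.589]
ft_force: [-3.9, 0.0, 4.2]
opening: 0.14
grip_force: 30.0
```

Emit:
arm_command(deltas=[{"dx": -0.0143,"dy": 0,"dz": 0.0092,"yaw": 0},{"dx": -0.0151,"dy": 0,"dz": 0.0078,"yaw": 0},{"dx": -0.0157,"dy": 0,"dz": 0.0065,"yaw": 0},{"dx": -0.0162,"dy": 0,"dz": 0.0052,"yaw": 0},{"dx": -0.0166,"dy": 0,"dz": 0.0036,"yaw": 0},{"dx": -0.0169,"dy": 0,"dz": 0.0023,"yaw": 0},{"dx": -0.017,"dy": 0,"dz": 0.0007,"yaw": 0},{"dx": -0.017,"dy": 0,"dz": -0.0007,"yaw": 0},{"dx": -0.0169,"dy": 0,"dz": -0.0023,"yaw": 0},{"dx": -0.0166,"dy": 0,"dz": -0.0036,"yaw": 0},{"dx": -0.0162,"dy": 0,"dz": -0.0052,"yaw": 0},{"dx": -0.0157,"dy": 0,"dz": -0.0065,"yaw": 0},{"dx": 0,"dy": 0,"dz": 0,"yaw": 0},{"dx": 0,"dy": 0,"dz": 0,"yaw": 0}])

```text
t: 27.0
eef_pos: [494.5, 21.1, 213.8]
tcp_rot: [-3.139, 0.001, 1.589]
ft_force: [-7.4, -5.0, 6.3]
opening: 0.141
grip_force: 30.0
```

Emit:
arm_command(deltas=[{"dx": -0.0151,"dy": 0,"dz": -0.0078,"yaw": 0},{"dx": -0.0143,"dy": 0,"dz": -0.0092,"yaw": 0},{"dx": -0.0135,"dy": 0,"dz": -0.0103,"yaw": 0},{"dx": -0.0126,"dy": 0,"dz": -0.0115,"yaw": 0},{"dx": 0,"dy": 0,"dz": 0,"yaw": 0},{"dx": 0,"dy": 0,"dz": 0,"yaw": 0}])

```text
t: 27.6
eef_pos: [439.8, 21.3, 174.6]
tcp_rot: [-3.14, 0.0, 1.589]
ft_force: [-1.0, -4.9, -7.5]
opening: 0.141
grip_force: 30.0
```

Emit:
arm_command(deltas=[{"dx": -0.002,"dy": 0,"dz": -0.002,"yaw": 0},{"dx": -0.002,"dy": 0,"dz": -0.002,"yaw": 0},{"dx": 0,"dy": 0,"dz": 0,"yaw": 0},{"dx": 0,"dy": 0,"dz": 0,"yaw": 0}])

```text
t: 28.0
eef_pos: [439.1, 21.3, 173.4]
tcp_rot: [3.134, 0.001, 1.589]
ft_force: [2.7, -2.4, 23.4]
opening: 0.136
grip_force: 30.0
```

Emit:
arm_command(deltas=[{"dx": -0.002,"dy": 0,"dz": -0.002,"yaw": 0},{"dx": 0,"dy": 0,"dz": 0,"yaw": 0},{"dx": 0,"dy": 0,"dz": 0,"yaw": 0}])

```text
t: 28.3
eef_pos: [439.1, 21.2, 172.5]
tcp_rot: [3.129, 0.001, 1.589]
ft_force: [6.3, -0.2, 31.2]
opening: 0.14
grip_force: 30.0
```

Emit:
arm_command(deltas=[{"dx": 0.003,"dy": 0,"dz": 0.003,"yaw": 0},{"dx": 0,"dy": 0,"dz": 0,"yaw": 0}])

```text
t: 28.5
eef_pos: [439.4, 21.3, 173.0]
tcp_rot: [3.137, 0.001, 1.589]
ft_force: [5.2, -4.3, -1.2]
opening: 0.14
grip_force: 30.0
```

Emit:
arm_command(deltas=[{"dx": 0,"dy": 0,"dz": 0,"yaw": 0},{"dx": 0,"dy": 0,"dz": 0,"yaw": 0},{"dx": 0,"dy": 0,"dz": 0,"yaw": 0},{"dx": 0,"dy": 0,"dz": 0,"yaw": 0},{"dx": 0,"dy": 0,"dz": 0.01,"yaw": 0},{"dx": 0,"dy": 0,"dz": 0.02,"yaw": 0},{"dx": 0,"dy": 0,"dz": 0.03,"yaw": 0},{"dx": 0,"dy": 0,"dz": 0.035,"yaw": 0},{"dx": 0,"dy": 0,"dz": 0.03,"yaw": 0},{"dx": 0,"dy": 0.03,"dz": 0,"yaw": 0},{"dx": 0.01,"dy": 0.04,"dz": 0,"yaw": 0},{"dx": 0.01,"dy": 0.04,"dz": 0,"yaw": 0},{"dx": 0.01,"dy": 0.04,"dz": 0,"yaw": 0},{"dx": 0.01,"dy": 0.04,"dz": 0,"yaw": 0},{"dx": 0.015,"dy": 0.04,"dz": 0,"yaw": 0},{"dx": 0,"dy": 0.04,"dz": 0,"yaw": 0},{"dx": 0,"dy": 0.04,"dz": 0,"yaw": 0},{"dx": 0,"dy": 0.03,"dz": 0,"yaw": 0},{"dx": 0,"dy": 0.01,"dz": 0,"yaw": 0},{"dx": 0,"dy": 0,"dz": 0,"yaw": 0}], gripper=0.035)

```text
t: 30.5
eef_pos: [491.7, 372.3, 297.0]
tcp_rot: [-3.141, 0.0, 1.59]
ft_force: [0.8, -1.1, 0.6]
opening: 0.37
grip_force: 0.0
```

```bash
python3 hd.py
python3 - <<'E'
from h import *
c=cam("top"); save(c,"t6.png")
E
```

```text
262 184.7 [438.5  23.  179.8] [438.4  20.8] [ 12.7 126.9] 1.5
[491.8 371.2 297.1] [-180.     0.    91.1]
```

View pics/t6.png

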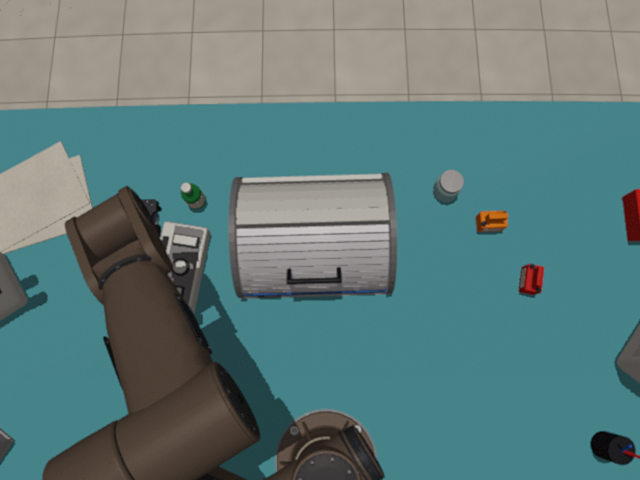

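The shutter is shut: handle at (314,276), x=438, as predicted for angle 0. Close the fingers and press the round key.

Emit:
arm_command(deltas=[{"dx": 0.001,"dy": -0.001,"dz": -0.02,"yaw": 0},{"dx": 0,"dy": 0,"dz": -0.03,"yaw": 0},{"dx": 0,"dy": 0,"dz": -0.035,"yaw": 0},{"dx": 0,"dy": 0,"dz": -0.035,"yaw": 0},{"dx": 0,"dy": 0,"dz": -0.03,"yaw": 0},{"dx": 0,"dy": 0,"dz": -0.03,"yaw": 0},{"dx": 0,"dy": 0,"dz": -0.015,"yaw": 0},{"dx": 0,"dy": 0,"dz": -0.008,"yaw": 0},{"dx": 0,"dy": 0,"dz": 0,"yaw": 0},{"dx": 0,"dy": 0,"dz": 0,"yaw": 0}], gripper=0.0)

```text
t: 31.6
eef_pos: [493.6, 370.2, 94.9]
tcp_rot: [3.14, -0.001, 1.588]
ft_force: [0.8, -0.7, 0.0]
opening: 0.001
grip_force: 0.0
```

Emit:
arm_command(deltas=[{"dx": 0,"dy": 0,"dz": -0.004,"yaw": 0},{"dx": 0,"dy": 0,"dz": -0.003,"yaw": 0},{"dx": 0,"dy": 0,"dz": -0.003,"yaw": 0},{"dx": 0,"dy": 0,"dz": -0.003,"yaw": 0},{"dx": 0,"dy": 0,"dz": -0.002,"yaw": 0},{"dx": 0,"dy": 0,"dz": 0,"yaw": 0},{"dx": 0,"dy": 0,"dz": 0,"yaw": 0}])

```text
t: 32.3
eef_pos: [493.4, 370.7, 81.0]
tcp_rot: [3.14, -0.001, 1.589]
ft_force: [-4.8, -4.1, 22.6]
opening: 0.007
grip_force: 11.5
```

Fully down (22 N at z=81). Then the square key.

Emit:
arm_command(deltas=[{"dx": 0,"dy": 0,"dz": 0.005,"yaw": 0},{"dx": 0,"dy": 0,"dz": 0.01,"yaw": 0},{"dx": 0,"dy": 0,"dz": 0.02,"yaw": 0},{"dx": -0.02,"dy": 0.003,"dz": 0,"yaw": 0},{"dx": -0.03,"dy": 0.004,"dz": 0,"yaw": 0},{"dx": -0.019,"dy": 0.004,"dz": 0,"yaw": 0},{"dx": 0,"dy": 0,"dz": 0,"yaw": 0},{"dx": 0,"dy": 0,"dz": -0.015,"yaw": 0},{"dx": 0,"dy": 0,"dz": -0.005,"yaw": 0},{"dx": 0,"dy": 0,"dz": 0,"yaw": 0}])

```text
t: 33.3
eef_pos: [424.4, 381.4, 93.2]
tcp_rot: [-3.141, 0.001, 1.589]
ft_force: [-0.1, -0.0, 0.6]
opening: 0.006
grip_force: 0.0
```

Emit:
arm_command(deltas=[{"dx": 0,"dy": 0,"dz": -0.004,"yaw": 0},{"dx": 0,"dy": 0,"dz": -0.003,"yaw": 0},{"dx": 0,"dy": 0,"dz": -0.003,"yaw": 0},{"dx": 0,"dy": 0,"dz": -0.003,"yaw": 0},{"dx": 0,"dy": 0,"dz": -0.002,"yaw": 0},{"dx": 0,"dy": 0,"dz": 0,"yaw": 0},{"dx": 0,"dy": 0,"dz": 0,"yaw": 0}])

```text
t: 34.0
eef_pos: [424.5, 381.6, 80.9]
tcp_rot: [3.14, -0.001, 1.589]
ft_force: [-3.4, -5.2, 25.9]
opening: 0.005
grip_force: 12.6
```

Emit:
arm_command(deltas=[{"dx": 0,"dy": 0,"dz": 0.005,"yaw": 0},{"dx": 0,"dy": 0,"dz": 0.01,"yaw": 0},{"dx": 0,"dy": 0,"dz": 0.025,"yaw": 0},{"dx": 0.02,"dy": -0.0035,"dz": 0,"yaw": 0},{"dx": 0.03,"dy": -0.0055,"dz": 0,"yaw": 0},{"dx": 0.035,"dy": -0.006,"dz": 0,"yaw": 0},{"dx": 0.03,"dy": -0.0055,"dz": 0,"yaw": 0},{"dx": 0.022,"dy": -0.004,"dz": 0,"yaw": 0},{"dx": 0,"dy": 0,"dz": 0,"yaw": 0},{"dx": 0,"dy": 0,"dz": -0.015,"yaw": 0},{"dx": 0,"dy": 0,"dz": -0.01,"yaw": 0},{"dx": 0,"dy": 0,"dz": 0,"yaw": 0}])

```text
t: 35.2
eef_pos: [559.4, 357.0, 91.8]
tcp_rot: [-3.138, 0.002, 1.59]
ft_force: [-0.1, 0.5, -0.9]
opening: 0.003
grip_force: 0.0
```

Emit:
arm_command(deltas=[{"dx": 0,"dy": 0,"dz": -0.004,"yaw": 0},{"dx": 0,"dy": 0,"dz": -0.003,"yaw": 0},{"dx": 0,"dy": 0,"dz": -0.003,"yaw": 0},{"dx": 0,"dy": 0,"dz": -0.003,"yaw": 0},{"dx": 0,"dy": 0,"dz": -0.002,"yaw": 0},{"dx": 0,"dy": 0,"dz": 0,"yaw": 0},{"dx": 0,"dy": 0,"dz": 0,"yaw": 0}])

```text
t: 35.9
eef_pos: [560.9, 357.3, 81.1]
tcp_rot: [3.141, -0.001, 1.589]
ft_force: [-9.2, -1.6, 19.5]
opening: 0.004
grip_force: 10.2
```

All three keys bottomed. I retreat and check once.

Emit:
arm_command(deltas=[{"dx": 0,"dy": 0,"dz": 0.005,"yaw": 0},{"dx": 0,"dy": 0,"dz": 0.01,"yaw": 0},{"dx": 0,"dy": 0,"dz": 0.03,"yaw": 0},{"dx": 0,"dy": 0,"dz": 0.035,"yaw": 0},{"dx": 0,"dy": 0,"dz": 0.035,"yaw": 0},{"dx": 0,"dy": 0,"dz": 0.035,"yaw": 0},{"dx": 0,"dy": 0,"dz": 0.035,"yaw": 0},{"dx": 0,"dy": 0,"dz": 0.03,"yaw": 0},{"dx": 0,"dy": 0,"dz": 0,"yaw": 0},{"dx": 0,"dy": 0,"dz": 0,"yaw": 0}])

```text
t: 36.9
eef_pos: [561.1, 356.9, 294.3]
tcp_rot: [3.141, -0.0, 1.589]
ft_force: [1.2, -0.9, 0.4]
opening: 0.003
grip_force: 0.0
```

```bash
python3 hd.py
python3 - <<'E'
from h import *
c=cam("scene"); save(c,"s7.png")
E
```

```text
251 184.7 [437.9  23.  179.7] [438.4  20.7] [ 12.9 127.1] 1.3
[560.8 356.7 293.2] [-180.    0.   91.]
```

View pics/s7.png

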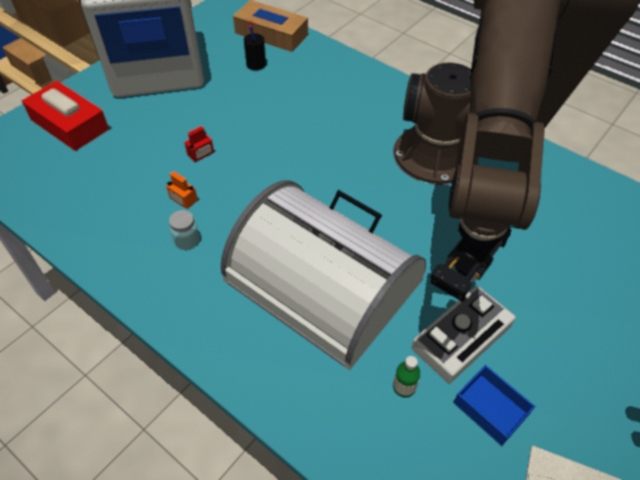

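The scene view shows the shutter shut, the packs gone from the bench, bottle (407,377) and jar (183,230) in place, keys up and the arm clear.

```bash
python3 -c "
from cell import job_done; print(job_done())"
```

```text
the job is handed in; nothing more can be done
None
```

The job is handed in, with no verdict returned: both packs found on the bench (no third seen) stand in the middle and right bays, the shutter is rolled shut to its stop, the round, square and long keys were each pressed fully down in order, and the bottle and jar were left where they were.

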